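# Rack two sockets, then hold the ratchet case open

### The arm

A 7-joint arm with a two-finger parallel gripper is mounted at the origin on the work surface. World frame = base frame: x ahead of the robot, y to its left, z up, the work surface at z = 0. Lengths are in m, angles in rad, forces in N, time in s.
With the tool pointing down it reaches from about 0.425 to 0.975 m from the base axis. Payload 16.7 kg.
Tool frame: the origin (TCP) lies midway between the tips of the shut fingers; the grasp point (between the pads) lies 19 mm behind it; z points along the fingers, y is the direction in which the jaws open and shut (so a half turn about z gives the same grasp; the last joint's range is limited). The gripper opens to 85 mm and grips with 20 to 120 N. Pads are 22 mm wide; open, the fingers measure 114 mm over their backs; the gripper's body (76 mm by 85 mm) begins 54 mm behind the grasp point. The pads swing forward as they close: fully open they stand 13 mm farther back than shut.
Start: joints at [-1.258, 0.426, 0.074, 1.606, -0.034, 1.111, -0.067], TCP at [0.301, 0.604, 0.231] pointing down, gripper open.
Joint ranges: [-2.85, 2.85], [-0.5, 2.14], [-1.23, 1.37], [0.21, 2.46], [-1.02, 4.16], [0.16, 2.05], [-2.73, 2.73]. Speed limits (rad/s): [1.89, 1.89, 2.39, 2.39, 3.01, 3.01, 3.01].

### API

Orientations are given as a unit quaternion [x, y, z, w].
In Python, from rig import ctrl gives the robot as it stands.
- The arm moves only by the shell command python3 -m crank 'ROWS' [FORCE]. ROWS is JSON, a list of rows, each an object with "dp": the shift along the tool's x, y, z in mm, a list of three; "spin": the turn about the tool's z in rad; "fingers": the opening, from -1 (shut) to 1 (fully open). In form: [{"dp": [dx, dy, dz], "spin": spin, "fingers": fingers}, ...]. A call has 1 to 8 rows; each row is the pose to reach, as a shift and turn from the pose measured when the call began, along the tool's axes at that moment; what a row does not reach only later rows make up. A row lasts 1/8 s, in which the tool goes at most 62.5 mm and 10.7 degrees, less where a joint would pass 70% of its speed; a pose out of reach is approached as far as the arm can. A call with a gripper value outside its range is refused whole. The fingers move at their own pace and stop on an object; FORCE is the grip in N (left out, the last holds). Time passes only in rows, so rows that repeat a pose let the fingers close. It gives the time, the measured TCP pose, the force and the opening at its end, in the units of the state.
- ctrl.get_state(): the state, without advancing time (a new reading comes with each control period).
- ctrl.capture(name): name is "side" or "top"; returns a dict with "image" (420x560x3 uint8, red, green, blue), "camera_matrix" (3x3 intrinsics, pixels), "k1" (the pictures are not rectified: a ray, as slopes to the right and down, at radius r is drawn at 1 + k1 r^2 times it, then the intrinsics apply), "world_from_camera" (4x4, takes a point from camera to world coordinates). Camera axes: x right, y down, z forward; pixel columns grow to the right and rows downward; lengths in m; the calibration is good to about 2 mm. A picture is of the moment at which its call begins. There is no depth.
- ctrl.hand_in(): hands the job in, once; it reports no verdict.
Trained networks look in the newest picture that a camera, given by its name, has taken for a name from the list of things; names that differ only in an ending like _2 or _b are one class to them, and where a whole thing is asked for, a point or a joint stands for the part that bears it (a point fixed in the world has none). Each returns a list of dicts, best first, with "confidence" (0 to 1); they miss things now and then, are a little off and sometimes report something else, mostly with a low value. They report only what shows in the picture. A call takes as long as a camera call. They do not tell look-alikes from the thing itself.
- ctrl.find_in(label, camera): "rect" ([left, top, width, height] in pixels, round what is visible of it).
- ctrl.trace(label, camera): "region" (420x560 bool, what is visible of it) and "rect" ([left, top, width, height] in pixels, round what is visible of it).
- ctrl.spot_point(label, camera): "xy" ([column, row] in pixels: a listed point, or the origin of a listed thing).
The state is a dict: "t": time; "q": joint angles; "joint_vel": joint speeds; "effort": joint torques, N m; "position": TCP position; "ee_rot": TCP orientation; "wrist_force": force on the tool from outside, world axes, zero at the start; "torque": the same for the moment, N m; "gripper_width": finger opening in m.
Only numpy, scipy, OpenCV 4.12 (cv2) and the standard library are available. Lean on these libraries where they do the work, as an engineer would, in place of code of your own. Each camera call takes 0.05 s, during which the arm holds its last target. There are 200 camera calls.

### The job

Put the socket set in order: stand the short loose socket fully down in pocket 1 of the black rack and let it go, then stand the medium loose socket in pocket 2 the same way. Then lift the self-closing lid of the grey metal case and hold it open at 50 degrees so that a colleague can reach in for the ratchet: finish while still holding the lid there, because it springs shut if let go. Leave everything else on the bench where it is.

Things in the scene. Friction and masses are not known exactly. Their poses are not given: they have to be found in the camera images.
- socket_short: Short loose socket: plain steel cylinder, 30 mm diameter, 75 mm long, about 0.2 kg, standing upright on the bench, dark hexagonal mouth up. Origin: centre of its underside; z up along its axis. Its foot is chamfered by 3 mm. It may stand in either of two places in front of the rack.
- socket_medium: Medium loose socket: as the short one, 30 mm diameter, but 100 mm long, about 0.26 kg. Origin: centre of its underside; z up.
- rack: Black plastic socket rack, fixed: block 80 (x) by 190 (y) by 35 mm high, three round blind pockets in a row along its y, 60 mm apart, 33 mm wide, 30 mm deep (floor 5 mm above the bench). Pockets 1, 2, 3 have one, two, three white dots on the robot's side; pocket 1 is at its +y end (left seen from the robot); 3 is filled. Origin: centre of the underside; z up; bench top at z = 0.
- rack_hole0 (a point): Pocket 1 (one dot): centre of its mouth, at the rack's top face, 35 mm above the bench.
- rack_hole1 (a point): Pocket 2 (two dots): centre of its mouth, at the rack's top face.
- case: Grey metal ratchet case, fixed to the bench, 160 mm (x) by 200 mm (y) by 90 mm high, with an aluminium lid hinged along the top of its far (+x) side. Origin: centre of the underside; z up; its -x side, with the lid's bar, faces the robot's side of the bench.
- lid_hinge (a point): Middle of the lid's hinge line, 80 mm from the case's centre along its +x and 90 mm above the bench; the hinge line runs along the case's y axis.
- lid_bar (a point): Middle of the lid's bar handle (moves with the lid): round dark steel bar 10 mm thick, 110 mm long, parallel to the hinge line, 210 mm from it (94 mm above the bench when shut), on two 10 mm arms at its ends, 100 mm clear between them. Free gap of 41 mm between bar and lid edge; nothing below bar or gap down to the bench. Lid 6 mm thick.
- lid (a joint): Lid angle in rad: 0 shut, growing as the bar side rises; 50 degrees = 0.873; hinge stop at 1.35. A light spring and its weight (0.4 kg) always close it: lifting at the bar takes about 3 to 4 N; it never stays open by itself.
- socket_long: Bystander: steel socket 30 mm diameter, 120 mm long, standing in pocket 3 of the rack (its top 125 mm above the bench). Origin: centre of its underside.
- screwdriver: Bystander: screwdriver 180 mm long, up to about 30 mm thick, lying between rack and case. Origin: middle of its underside; it lies along its x.
- tape: Bystander: grey roll of tape lying flat, 56 mm diameter, 19 mm high, between the two loose sockets' places. Origin: centre of its underside.
- can: Bystander: can, 52 mm diameter, 150 mm high, on the right of the case. Origin: centre of its underside.
- jar: Bystander: jar, 70 mm diameter, 80 mm high, on the left of the rack. Origin: centre of its underside.
- bit_box: Bystander: small cardboard box 60 (x) by 90 (y) by 35 mm high, lying to the left of the loose sockets. Origin: centre of its underside.
Not all that is in view belongs to the job. Leave any blue or green look-alike of the socket_medium alone.

How it is judged:
On the way, in this order (a step that is already met when the one before it is completed fails the run):
1. the short socket stands in pocket 1, let go (horizontal distance between socket_short and rack_hole0 below 0.006 m and z of socket_short in the frame of rack below 0.009 m and angle between socket_short's own z axis and vertical below 0.12 rad and contact force between the fingers and socket_short below 0.1 N and linear speed of socket_short below 0.02 m/s), for 0.2 s.
2. then the medium socket stands in pocket 2, let go (horizontal distance between socket_medium and rack_hole1 below 0.006 m and z of each of socket_medium, socket_short in the frame of rack below 0.009 m and angle between each of socket_medium, socket_short's own z axis and vertical below 0.12 rad and contact force between the fingers and socket_medium below 0.1 N and linear speed of socket_medium below 0.02 m/s and horizontal distance between socket_short and rack_hole0 below 0.006 m), for 0.2 s.
3. then the lid is lifted by the robot (value of joint lid above 0.3 rad and contact force between any of the fingers, the arm and case above 0.5 N), for 0.2 s.
At the end, for the whole second after the job is handed in: Robot still holds the lid, at rest at 50 degrees +-7 (0.753-0.993 rad), nothing else propping it; short socket in pocket 1, medium in pocket 2, within 4 mm of the pocket floor, 6 mm of its axis, 7 degrees of upright; every bystander within 30 mm of its start (value of joint lid between 0.753 and 0.993 rad and velocity of joint lid between -0.1 and 0.1 rad/s and contact force between any of the fingers, the arm and case above 0.5 N and horizontal distance between socket_short and rack_hole0 below 0.006 m and z of each of socket_short, socket_medium in the frame of rack below 0.009 m and angle between each of socket_short, socket_medium's own z axis and vertical below 0.12 rad and horizontal distance between socket_medium and rack_hole1 below 0.006 m and distance of each of socket_long, screwdriver, tape, can, jar, bit_box from where it was at the start of the episode below 0.03 m and contact force between case and socket_short below 0.1 N and contact force between case and socket_medium below 0.1 N and contact force between case and socket_long below 0.1 N and contact force between case and screwdriver below 0.1 N and contact force between case and tape below 0.1 N and contact force between case and can below 0.1 N and contact force between case and jar below 0.1 N and contact force between case and bit_box below 0.1 N); the arm keeps its last pose, push and grip.
It fails at once if a bystander was moved by more than 30 mm or knocked over (distance of any of socket_long, screwdriver, tape, can, jar, bit_box from where it was at the start of the episode above 0.03 m or angle between any of socket_long, can, jar, tape's own z axis and vertical above 0.4 rad).
It also fails if it takes over 72 s, if anything falls off the work surface, if the arm or the gripper's body presses on something with over 40 N, if the wrist force passes 120 N, or if a joint passes its speed limit or range.

## Working session

There is one attempt and no reset: what is moved stays moved. The work goes in short steps, Python scripts to look and compute and a shell command to move; the robot and the scene stay as the last step left them, time stands still between calls to the robot, and variables do not carry over. Pictures are saved under pics/ and viewed, about 8 in all and at most 12, crops included, and the job is handed in when it is done.

```bash
ls; mkdir -p pics
cat > h.py <<'E'
import numpy as np, cv2, json
from rig import ctrl
from scipy.spatial.transform import Rotation as R
def snap(c,name=None):
    d=ctrl.capture(c)
    if name: cv2.imwrite(f'pics/{name}.png',d['image'][:,:,::-1])
    np.savez(f'pics/{c}.npz',**d); return d
def ray(d,uv):
    K=np.array(d['camera_matrix'],float);k1=float(d['k1']);T=np.array(d['world_from_camera'])
    p=(np.array(uv,float)-[K[0,2],K[1,2]])/[K[0,0],K[1,1]]
    s=p.copy()
    for _ in range(20): s=p/(1+k1*(s@s))
    v=T[:3,:3]@np.array([s[0],s[1],1]); return T[:3,3],v/np.linalg.norm(v)
def atz(d,uv,z):
    o,v=ray(d,uv); return o+v*(z-o[2])/v[2]
def proj(d,P):
    K=np.array(d['camera_matrix'],float);k1=float(d['k1']);T=np.array(d['world_from_camera'])
    c=T[:3,:3].T@(np.array(P)-T[:3,3]); s=c[:2]/c[2]; s=s*(1+k1*(s@s))
    return s*[K[0,0],K[1,1]]+[K[0,2],K[1,2]]
def st():
    s=ctrl.get_state(); print('t',round(s['t'],2),'pos',np.round(s['position'],4),'R',np.round(R.from_quat(s['ee_rot']).as_matrix(),3).tolist(),'F',np.round(s['wrist_force'],1),'w',round(s['gripper_width'],4)); return s
def rel(P,yaw=None):
    "tool-axes shift in mm to world TCP P"
    s=ctrl.get_state(); M=R.from_quat(s['ee_rot']).as_matrix()
    return np.round(M.T@(np.array(P)-s['position'])*1000,1)
E
python3 - <<'E'
from h import *
st()
ds={c:snap(c) for c in('side','top')}
cv2.imwrite('pics/a.png',np.vstack([ds['side']['image'],])[:,:,::-1]);cv2.imwrite('pics/b.png',ds['top']['image'][:,:,::-1])
for c in ds:
    print(c,np.round(ds[c]['world_from_camera'],2).tolist())
    for l in['socket_short','socket_medium','rack','case','socket_long','screwdriver','tape','can','jar','bit_box']:
        print(l,[(np.round(x['rect']).tolist(),round(x['confidence'],2)) for x in ctrl.find_in(l,c)])
    for l in['socket_short','socket_medium','rack_hole0','rack_hole1','lid_bar','lid_hinge','rack','case']:
        print('pt',l,[(np.round(x['xy'],1).tolist(),round(x['confidence'],2)) for x in ctrl.spot_point(l,c)])
E
```

```text
pics
t 0.0 pos [0.3006 0.6039 0.2306] R [[-0.895, 0.446, -0.0], [0.446, 0.895, -0.001], [-0.0, -0.001, -1.0]] F [1.  0.1 0.9] w 0.0854
side [[-0.99, -0.09, 0.11, 0.4], [-0.14, 0.5, -0.85, 0.99], [0.02, -0.86, -0.51, 0.7], [0.0, 0.0, 0.0, 1.0]]
socket_short [([294.0, 225.0, 12.0, 31.0], 0.77)]
socket_medium [([273.0, 282.0, 14.0, 48.0], 0.91), ([324.0, 263.0, 16.0, 40.0], 0.89), ([288.0, 266.0, 19.0, 41.0], 0.86), ([340.0, 282.0, 18.0, 40.0], 0.57), ([313.0, 286.0, 18.0, 37.0], 0.56)]
rack [([226.0, 241.0, 38.0, 60.0], 0.67)]
case [([240.0, 163.0, 83.0, 56.0], 0.85)]
socket_long [([241.0, 216.0, 12.0, 40.0], 0.71), ([216.0, 226.0, 50.0, 14.0], 0.49)]
screwdriver [([209.0, 227.0, 57.0, 12.0], 0.75)]
tape [([292.0, 259.0, 21.0, 17.0], 0.66)]
can [([320.0, 134.0, 14.0, 39.0], 0.66)]
jar [([203.0, 318.0, 35.0, 50.0], 0.86)]
bit_box [([286.0, 331.0, 47.0, 55.0], 0.68)]
pt socket_short [([296.6, 250.7], 0.51)]
pt socket_medium [([345.1, 320.2], 0.93), ([329.5, 300.2], 0.82), ([317.1, 323.2], 0.82), ([279.7, 318.3], 0.73), ([295.6, 300.8], 0.61)]
pt rack_hole0 [([241.8, 277.3], 0.94), ([246.
[... 1037 characters left out ...]
], 0.58)]
bit_box [([112.0, 251.0, 37.0, 31.0], 0.65), ([211.0, 241.0, 23.0, 18.0], 0.33)]
pt socket_short [([254.4, 246.6], 0.53)]
pt socket_medium [([172.8, 287.7], 0.76), ([163.3, 239.5], 0.59), ([184.6, 248.8], 0.55), ([169.2, 263.3], 0.44), ([129.4, 210.2], 0.42)]
pt rack_hole0 [([215.3, 203.1], 0.96), ([194.9, 203.3], 0.69)]
pt rack_hole1 [([215.3, 203.1], 0.96), ([194.9, 203.3], 0.69)]
pt lid_bar [([334.5, 248.1], 0.8), ([213.9, 201.7], 0.5), ([128.4, 210.9], 0.45), ([221.3, 251.4], 0.27)]
pt lid_hinge [([348.4, 176.1], 0.91), ([213.7, 202.4], 0.64)]
pt rack [([217.7, 204.5], 0.66), ([129.0, 207.2], 0.5)]
pt case [([337.8, 207.4], 0.86), ([251.9, 245.1], 0.59), ([132.4, 267.2], 0.58)]
```

Run:
```python
import cv2
a=cv2.imread('pics/b.png')[150:310,90:360]; cv2.imwrite('pics/b1.png',cv2.resize(a,(800,474),interpolation=cv2.INTER_CUBIC))
a=cv2.imread('pics/a.png')[120:400,180:380]; cv2.imwrite('pics/a1.png',cv2.resize(a,(428,600),interpolation=cv2.INTER_CUBIC))
```

```text
(no output)
```

View pics/b1.png

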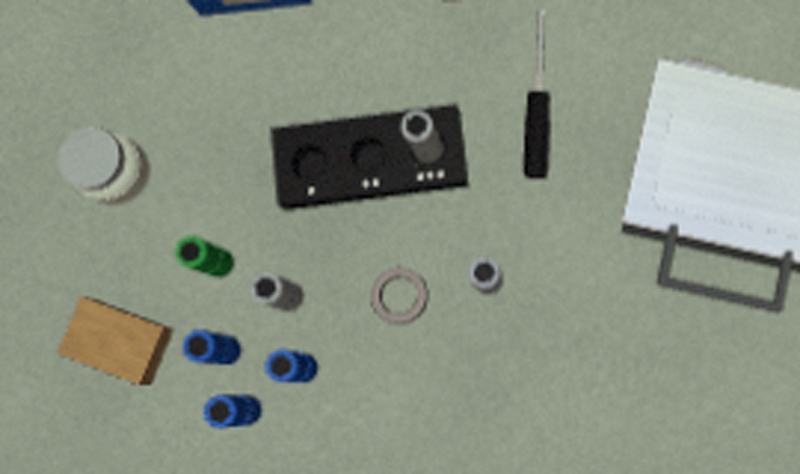

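View pics/a1.png

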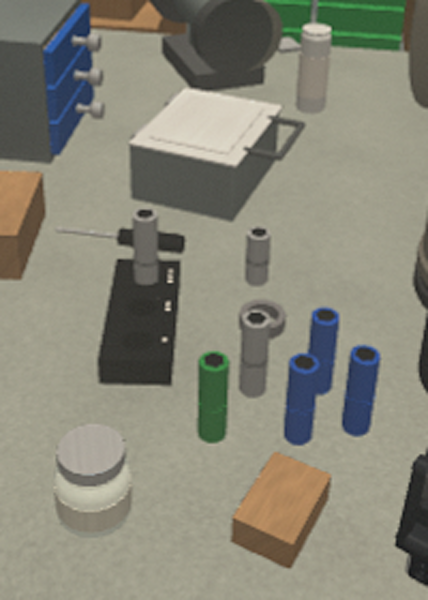

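The top view crop shows these candidates for the medium socket (full-image pixels). All stand in the same area:
- Green: about (154,234).
- Steel: about (179,248).
- Blue: about (157,267), (185,274) and (164,289).

The plain steel one at (179,248) in top, or (299,269) in side, fits the description. Green and blue are look-alikes. The short socket is at (254,242) in top. Next I'll fit the poses from the masks.

```bash
cat > fit.py <<'E'
from h import *
from scipy.optimize import minimize
S=4
def hullmask(d,P):
    p=np.array([proj(d,q) for q in P]); m=np.zeros((420*S,560*S),np.uint8)
    cv2.fillConvexPoly(m,cv2.convexHull(np.round((p+.5)*S).astype(np.int32)),255)
    return cv2.resize(m,(560,420),interpolation=cv2.INTER_AREA)/255.
th=np.linspace(0,2*np.pi,24,endpoint=False)
def cyl(p,r,h,z0=0): return [(p[0]+r*np.cos(t),p[1]+r*np.sin(t),z) for t in th for z in(z0,z0+h)]
def box(p,a,b,h):
    c,s=np.cos(p[2]),np.sin(p[2]);return [(p[0]+c*x-s*y,p[1]+s*x+c*y,z) for x in(-a/2,a/2) for y in(-b/2,b/2) for z in(0,h)]
def fit(views,shape,p0,step):
    f=lambda p: -sum(np.minimum(M:=hullmask(d,shape(p)),m).sum()/np.maximum(M,m).sum() for d,m in views)/len(views)
    p0=np.array(p0,float); sx=np.vstack([p0]+[p0+np.eye(len(p0))[i]*step[i] for i in range(len(p0))])
    r=minimize(f,p0,method='Nelder-Mead',options=dict(initial_simplex=sx,xatol=2e-4,fatol=1e-4,maxiter=120)); return r.x,-r.fun
def mask(label,c,uv):
    L=[x for x in ctrl.trace(label,c)]; 
    L=[x for x in L if (lambda r:r[0]-3<=uv[0]<=r[0]+r[2]+3 and r[1]-3<=uv[1]<=r[1]+r[3]+3)(x['rect'])]
    return L[0]['region'].astype(float) if L else None
E
python3 - <<'E'
from fit import *
D={c:snap(c) for c in('top','side')}
o={}
for n,h,ut,us in[('socket_short',.075,(254,243),(300,240)),('socket_medium',.1,(179,248),(299,280))]:
    mt=mask(n,'top',ut); ms=mask(n,'side',us)
    p0=atz(D['top'],ut,h)[:2]
    for k,v in dict(top=[(D['top'],mt)],side=[(D['side'],ms)],both=[(D['top'],mt),(D['side'],ms)]).items():
        if any(m is None for _,m in v): print(n,k,'no mask');continue
        print(n,k,np.round(p0,4),fit(v,lambda p:cyl(p,.015,h),p0,[.01,.01]))
h0=atz(D['top'],(194.9,203.3),.035);h1=atz(D['top'],(215.3,203.1),.035);print('holes top',h0,h1)
h0s=atz(D['side'],(241.8,277.3),.035);h1s=atz(D['side'],(246,265.4),.035);print('holes side',h0s,h1s)
v=h0-h1; yaw=np.arctan2(-v[0],v[1]); 
for c,uv in(('top',(200,210)),('side',(240,280))):
    m=mask('rack',c,uv); 
    if m is None: print('norack',c);continue
    L=mask('socket_long',c,(235,195) if c=='top' else (247,236))
    if L is not None: # mask-out region: 
        pass
    x,s=fit([(D[c],m)],lambda p:box(p,.08,.19,.035),[h1[0],h1[1],yaw],[.01,.01,.1]); print('rack',c,x,s)
    for k,dy in((0,.06),(1,0)): print('  hole',k,x[0]-np.sin(x[2])*dy,x[1]+np.cos(x[2])*dy)
for c,b,hg in(('top',(334.5,248.1),(348.4,176.1)),('side',(314.1,185.4),(255.9,176.6))):
    print(c,'bar',atz(D[c],b,.094),'hinge',atz(D[c],hg,.09))
    m=mask('case',c,(340,210) if c=='top' else (280,190))
    m=cv2.morphologyEx(m,cv2.MORPH_OPEN,np.ones((9,9)))
    B=atz(D[c],hg,.09);b0=atz(D[c],b,.094);w=B-b0
    yw=np.arctan2(w[1],w[0]);x,s=fit([(D[c],m)],lambda p:box(p,.16,.2,.09),[B[0]-.08*np.cos(yw),B[1]-.08*np.sin(yw),yw],[.01,.01,.1]);print('case',c,x,s,'bar',x[0]-.13*np.cos(x[2]),x[1]-.13*np.sin(x[2]))
E
```

```text
socket_short top [0.4613 0.0405] (array([0.46496161, 0.0437536 ]), np.float64(0.9240105713073836))
socket_short side [0.4613 0.0405] (array([0.46597432, 0.04439927]), np.float64(0.8791700160771705))
socket_short both [0.4613 0.0405] (array([0.46525066, 0.04365299]), np.float64(0.8948616824583082))
socket_medium top [0.4466 0.2455] (array([0.45189752, 0.24795801]), np.float64(0.7633421670652619))
socket_medium side [0.4466 0.2455] (array([0.45080309, 0.2459234 ]), np.float64(0.9006042668639784))
socket_medium both [0.4466 0.2455] (array([0.45078234, 0.24500261]), np.float64(0.8282401986804574))
holes top [0.58534301 0.21904626 0.035     ] [0.58535887 0.15813506 0.035     ]
holes side [0.58906865 0.22225758 0.035     ] [0.58857506 0.1760843  0.035     ]
rack top [0.58914545 0.16365687 0.11983624] 0.8632668223082508
  hole 0 0.5819724707069911 0.22322656681001898
  hole 1 0.5891454482333831 0.16365687322841765
rack side [0.59252493 0.166515   0.12226323] 0.9130407031171424
  hole 0 0.5852074006818926 0.22606711392459417
  hole 1 0.592524931601004 0.16651500446365358
top bar [ 0.4430341  -0.18268564  0.094     ] hinge [ 0.64940863 -0.23091242  0.09      ]
case top [ 0.56780615 -0.2079337  -0.20628604] 0.9454225200546152 bar 0.4405623607257795 -0.18130631123757732
side bar [ 0.44713598 -0.17098452  0.094     ] hinge [ 0.63571287 -0.20567897  0.09      ]
case side [ 0.56996108 -0.20910142 -0.24940516] 0.9571733484014644 bar 0.443983354922406 -0.17701383486236583
```

```bash
python3 -m crank '[{"dp":[-397,-428,40],"spin":0.988,"fingers":1},{"dp":[-397,-428,40],"spin":0.988,"fingers":1},{"dp":[-397,-428,40],"spin":0.988,"fingers":1},{"dp":[-397,-428,40],"spin":0.988,"fingers":1},{"dp":[-397,-428,40],"spin":0.988,"fingers":1},{"dp":[-397,-428,40],"spin":0.988,"fingers":1},{"dp":[-397,-428,40],"spin":0.988,"fingers":1},{"dp":[-397,-428,40],"spin":0.988,"fingers":1}]' 60
python3 -c "
from h import *
s=st();print(s['q'],rel([.4655,.044,.12]))"
```

```text
t: 3.5
position: [0.4419, 0.1239, 0.1974]
ee_rot: [0.663, 0.749, 0.001, 0.0]
wrist_force: [1.6, 0.4, 0.2]
gripper_width: 0.0855
t 3.5 pos [0.4419 0.1239 0.1974] R [[-0.121, 0.993, 0.001], [0.993, 0.121, 0.001], [0.001, 0.001, -1.0]] F [1.6 0.4 0.2] w 0.0855
[-0.8628331   0.10511923  0.48587412  2.13259231 -0.06241711  0.91583996
 -0.21998678] [-82.2  13.7  77.4]
```

```bash
python3 -m crank '[{"dp":[-82,14,60],"spin":0,"fingers":1},{"dp":[-82,14,90],"spin":0,"fingers":1},{"dp":[-82,14,110],"spin":0,"fingers":1},{"dp":[-82,14,161],"spin":0,"fingers":1},{"dp":[-82,14,161],"spin":0,"fingers":1},{"dp":[-82,14,161],"spin":0,"fingers":-1},{"dp":[-82,14,161],"spin":0,"fingers":-1},{"dp":[-82,14,161],"spin":0,"fingers":-1}]' 60
python3 -m crank '[{"dp":[0,0,0],"spin":0,"fingers":-1},{"dp":[0,0,0],"spin":0,"fingers":-1},{"dp":[0,0,0],"spin":0,"fingers":-1}]'
python3 -c "
from h import *
s=st();snap('side','c')"
```

```text
t: 4.5
position: [0.4665, 0.0448, 0.0376]
ee_rot: [0.663, 0.749, 0.002, 0.0]
wrist_force: [-0.1, 0.1, 1.2]
gripper_width: 0.0323
t: 4.88
position: [0.4666, 0.0449, 0.0377]
ee_rot: [0.663, 0.749, 0.002, 0.0]
wrist_force: [-0.9, 0.0, 4.7]
gripper_width: 0.0285
t 4.88 pos [0.4666 0.0449 0.0377] R [[-0.121, 0.993, 0.003], [0.993, 0.121, 0.002], [0.002, 0.003, -1.0]] F [-0.9  0.   4.7] w 0.0285
```

```bash
python3 -m crank '[{"dp":[0,0,-50],"spin":0,"fingers":-1},{"dp":[0,0,-100],"spin":0,"fingers":-1},{"dp":[164,138,-100],"spin":0,"fingers":-1},{"dp":[164,138,-100],"spin":0,"fingers":-1},{"dp":[164,138,-100],"spin":0,"fingers":-1},{"dp":[164,138,-65],"spin":0,"fingers":-1},{"dp":[164,138,-50],"spin":0,"fingers":-1},{"dp":[164,138,-50],"spin":0,"fingers":-1}]' 60
python3 - <<'E'
from fit import *
s=st(); D={c:snap(c) for c in('top','side')}
cv2.imwrite('pics/d.png',np.vstack([cv2.resize(D['top']['image'][150:260,150:300],(600,440),interpolation=2)])[:,:,::-1])
cv2.imwrite('pics/e.png',cv2.resize(D['side']['image'][200:320,190:310],(600,600),interpolation=2)[:,:,::-1])
for c in D:
    print(c,[(x['rect'],x['confidence']) for x in ctrl.find_in('socket_short',c)],[(x['xy'],x['confidence']) for x in ctrl.spot_point('rack_hole0',c)])
    print('pred tcp px',proj(D[c],s['position']), 'hole pred',proj(D[c],[.5835,.2245,.035]))
E
```

```text
t: 5.92
position: [0.5825, 0.223, 0.0872]
ee_rot: [0.663, 0.749, 0.0, 0.0]
wrist_force: [0.1, -1.1, -1.0]
gripper_width: 0.0285
t 5.92 pos [0.5825 0.223  0.0872] R [[-0.121, 0.993, 0.001], [0.993, 0.121, 0.0], [0.0, 0.001, -1.0]] F [ 0.1 -1.1 -1. ] w 0.0285
top [] [([213.2, 202.2], 0.92), ([195.4, 203.5], 0.56)]
pred tcp px [189.70792661 200.55905129] hole pred [193.05734174 203.92364321]
side [([290.8, 261.9, 17.1, 42.0], 0.69), ([236.3, 242.4, 12.9, 36.4], 0.66)] [([243.7, 265.9], 0.8), ([246.2, 279.9], 0.59)]
pred tcp px [243.99646539 260.33948432] hole pred [243.88687825 278.15156299]
```

View pics/e.png

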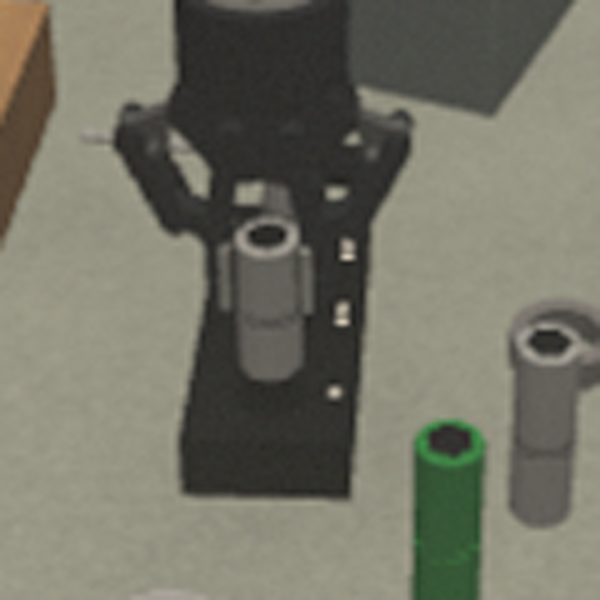

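View pics/d.png

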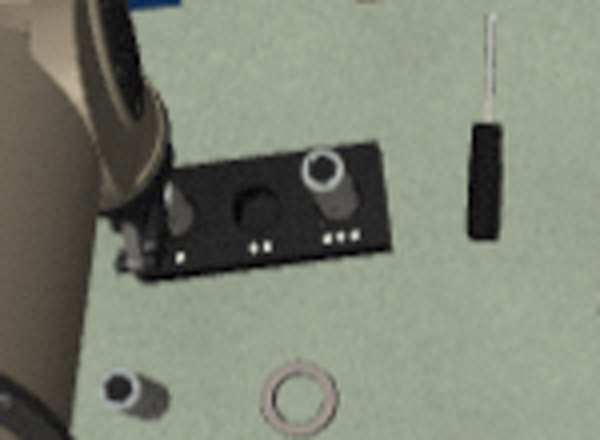

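The socket hangs upright over pocket 1, at about (244,275) in side. Before lowering it I'll refine the rack pose from the first pictures by its dark silhouette, and the held socket from its mask.

```bash
cat > rackfit.py <<'E'
from fit import *
from scipy.optimize import minimize
D={c:np.load(f'pics/{c}.npz') for c in('top','side')}
I={'top':cv2.imread('pics/b.png'),'side':cv2.imread('pics/a.png')}
reg={'top':(175,255,180,226),'side':(218,272,228,306)}
res={}
obs={}
for c in I:
    g=I[c].max(2); m=np.zeros((420,560)); x0,x1,y0,y1=reg[c]
    # soft darkness between rack and bench
    soft=np.clip((95.-g)/(95-45),0,1); soft=cv2.morphologyEx(soft,cv2.MORPH_CLOSE,np.ones((5,5)))
    m[y0:y1,x0:x1]=soft[y0:y1,x0:x1]; obs[c]=m
def cost(p,cs):
    t=0
    for c in cs:
        h2=(p[0]+np.sin(p[2])*.06,p[1]-np.cos(p[2])*.06)
        ex=cv2.dilate(hullmask(D[c],cyl(h2,.015,.12,.005)),np.ones((5,5)))>0
        M=hullmask(D[c],box(p,.08,.19,.035)); w=np.zeros(M.shape,bool);x0,x1,y0,y1=reg[c];w[y0:y1,x0:x1]=1;w&=~ex
        t+=((M-obs[c])[w]**2).sum()
    return t
for cs in(['top'],['side'],['top','side']):
    p0=np.array([.591,.165,.121]); sx=np.vstack([p0,p0+[.006,0,0],p0+[0,.006,0],p0+[0,0,.05]])
    r=minimize(cost,p0,args=(cs,),method='Nelder-Mead',options=dict(initial_simplex=sx,xatol=1e-4,fatol=1e-2)); x=r.x
    print(cs,np.round(x,4),round(r.fun,1),'h0',np.round([x[0]-np.sin(x[2])*.06,x[1]+np.cos(x[2])*.06],4))
E
python3 rackfit.py
python3 - <<'E'
from fit import *
D=np.load('pics/side.npz')
m=mask('socket_short','side',(242,262));print(m.sum() if m is not None else None)
print(fit([(D,m)],lambda p:cyl(p,.015,.075,.0495),[.583,.223],[.005,.005]))
E
```

```text
['top'] [0.5905 0.1627 0.1324] 35.7 h0 [0.5826 0.2222]
['side'] [0.5923 0.1615 0.1363] 156.8 h0 [0.5841 0.2209]
['top', 'side'] [0.5915 0.1628 0.1352] 202.1 h0 [0.5835 0.2222]
369.0
(array([0.58574553, 0.22227884]), np.float64(0.8729236034896483))
```

```bash
python3 -m crank '[{"dp":[0,1,0],"spin":0,"fingers":-1},{"dp":[0,1,8],"spin":0,"fingers":-1},{"dp":[0,1,14],"spin":0,"fingers":-1},{"dp":[0,1,18],"spin":0,"fingers":-1},{"dp":[0,1,21],"spin":0,"fingers":-1},{"dp":[0,1,24],"spin":0,"fingers":-1}]' 40
python3 -m crank '[{"dp":[0,0,0],"spin":0,"fingers":-1}]'
```

```text
t: 7.02
position: [0.5848, 0.2243, 0.0652]
ee_rot: [0.663, 0.749, 0.002, 0.0]
wrist_force: [-0.6, -0.7, -0.4]
gripper_width: 0.0288
t: 7.15
position: [0.5847, 0.2243, 0.065]
ee_rot: [0.663, 0.749, 0.002, 0.0]
wrist_force: [-0.4, -0.2, -1.9]
gripper_width: 0.0287
```

The foot is 7 mm below the rack's top face with no contact force, so I'll carry on down.

```bash
python3 -m crank '[{"dp":[0,0,6],"spin":0,"fingers":-1},{"dp":[0,0,12],"spin":0,"fingers":-1},{"dp":[0,0,17],"spin":0,"fingers":-1},{"dp":[0,0,21],"spin":0,"fingers":-1},{"dp":[0,0,22],"spin":0,"fingers":-1},{"dp":[0,0,22],"spin":0,"fingers":-1}]' 40
```

```text
t: 7.9
position: [0.5847, 0.2243, 0.0429]
ee_rot: [0.663, 0.749, 0.002, 0.0]
wrist_force: [-1.7, -0.0, -3.0]
gripper_width: 0.0288
```

```bash
python3 -m crank '[{"dp":[0,0,0],"spin":0,"fingers":0.2},{"dp":[0,0,0],"spin":0,"fingers":0.2},{"dp":[0,0,0],"spin":0,"fingers":0.2},{"dp":[0,0,-30],"spin":0,"fingers":0.2},{"dp":[0,0,-85],"spin":0,"fingers":0.2},{"dp":[0,0,-110],"spin":0,"fingers":0.2},{"dp":[39,-129,-110],"spin":0,"fingers":0.2},{"dp":[39,-129,-110],"spin":0,"fingers":0.2}]' 60
python3 -m crank '[{"dp":[18,-60,0],"spin":0,"fingers":0.2},{"dp":[18,-60,0],"spin":0,"fingers":0.2}]'
python3 - <<'E'
from fit import *
s=st(); D={c:snap(c) for c in('top','side')}
print(rel([.452,.247,.057]))
m=mask('socket_short','side',(242,270))
if m is not None: print('short',fit([(D['side'],m)],lambda p:cyl(p,.015,.075,.005),[.583,.223],[.005,.005]))
a=cv2.resize(D['side']['image'][200:340,190:340],(640,600),interpolation=2)
cv2.imwrite('pics/f.png',a[:,:,::-1])
E
```

```text
t: 8.9
position: [0.46, 0.2455, 0.1527]
ee_rot: [0.663, 0.748, 0.002, 0.0]
wrist_force: [0.5, 1.6, 0.4]
gripper_width: 0.0515
t: 9.15
position: [0.3944, 0.2572, 0.1525]
ee_rot: [0.662, 0.75, 0.002, -0.001]
wrist_force: [1.4, 0.8, -0.5]
gripper_width: 0.0515
t 9.15 pos [0.3944 0.2572 0.1525] R [[-0.125, 0.992, 0.002], [0.992, 0.125, 0.004], [0.004, 0.003, -1.0]] F [ 1.4  0.8 -0.5] w 0.0515
[-16.6  51.8  96.2]
short (array([0.59275809, 0.19778863]), np.float64(0.7256999818317621))
```

View pics/f.png

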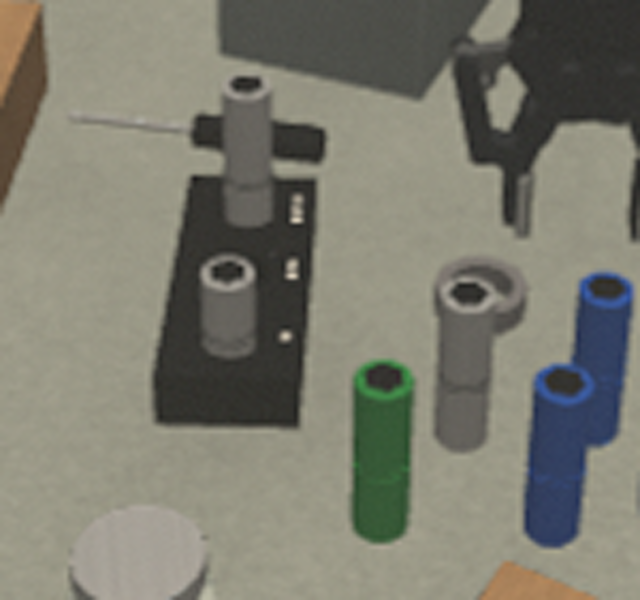

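The short socket stands in pocket 1, at about (244,271) in side. The steel medium stands at about (299,287), with the green and blue look-alikes beside it. I'll go to the steel one.

```bash
python3 -m crank '[{"dp":[-17,52,0],"spin":0,"fingers":0.2},{"dp":[-17,52,10],"spin":0,"fingers":0.2},{"dp":[-17,52,30],"spin":0,"fingers":0.2},{"dp":[-17,52,65],"spin":0,"fingers":0.2},{"dp":[-17,52,95],"spin":0,"fingers":0.2},{"dp":[-17,52,95],"spin":0,"fingers":0.2}]' 60
python3 -m crank '[{"dp":[0,0,0],"spin":0,"fingers":-1},{"dp":[0,0,0],"spin":0,"fingers":-1},{"dp":[0,0,0],"spin":0,"fingers":-1},{"dp":[0,0,0],"spin":0,"fingers":-1}]' 60
```

```text
t: 10.05
position: [0.4528, 0.2447, 0.0563]
ee_rot: [0.664, 0.748, 0.001, 0.001]
wrist_force: [0.7, -0.6, 0.2]
gripper_width: 0.0511
t: 10.55
position: [0.4533, 0.245, 0.057]
ee_rot: [0.664, 0.748, 0.002, 0.001]
wrist_force: [0.3, -0.3, 7.8]
gripper_width: 0.029
```

```bash
python3 -m crank '[{"dp":[0,0,-50],"spin":0,"fingers":-1},{"dp":[0,0,-90],"spin":0,"fingers":-1},{"dp":[-98,128,-90],"spin":0,"fingers":-1},{"dp":[-98,128,-90],"spin":0,"fingers":-1},{"dp":[-98,128,-90],"spin":0,"fingers":-1},{"dp":[-98,128,-60],"spin":0,"fingers":-1},{"dp":[-98,128,-42],"spin":0,"fingers":-1},{"dp":[-98,128,-42],"spin":0,"fingers":-1}]' 60
python3 - <<'E'
from fit import *
s=st(); print(rel([.592,.1635,.090])); D={c:snap(c) for c in('top','side')}
cv2.imwrite('pics/g.png',np.hstack([cv2.resize(D['side']['image'][200:320,190:310],(400,400),interpolation=2),cv2.resize(D['top']['image'][150:260,170:280],(400,400),interpolation=2)])[:,:,::-1])
m=mask('socket_medium','side',(248,245))
z=s['position'][2]-.057
if m is not None: print('med',m.sum(),fit([(D['side'],m)],lambda p:cyl(p,.015,.1,z),[.592,.164],[.005,.005]))
E
```

```text
t: 11.55
position: [0.5906, 0.163, 0.0982]
ee_rot: [0.664, 0.748, 0.001, 0.0]
wrist_force: [0.5, 0.7, -2.2]
gripper_width: 0.0288
t 11.55 pos [0.5906 0.163  0.0982] R [[-0.119, 0.993, 0.001], [0.993, 0.119, 0.001], [0.001, 0.001, -1.0]] F [ 0.5  0.7 -2.2] w 0.0288
[0.3 1.5 8.2]
med 406.0 (array([0.59325 , 0.160875]), np.float64(0.8094843520938237))
```

View pics/g.png

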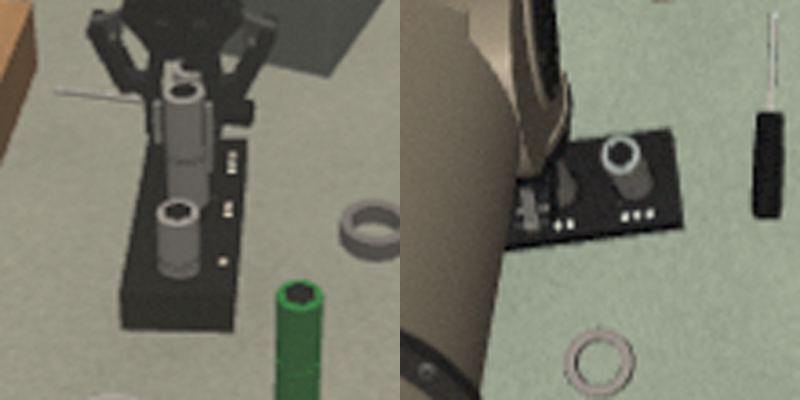

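The medium socket hangs upright over pocket 2, at about (246,244) in side. I'll lower it gently and watch the force.

```bash
python3 -m crank '[{"dp":[0,1,4],"spin":0,"fingers":-1},{"dp":[0,1,8],"spin":0,"fingers":-1},{"dp":[0,1,11],"spin":0,"fingers":-1},{"dp":[0,1,14],"spin":0,"fingers":-1},{"dp":[0,1,14],"spin":0,"fingers":-1}]' 40
```

```text
t: 12.32
position: [0.5929, 0.1634, 0.086]
ee_rot: [0.664, 0.748, 0.002, 0.001]
wrist_force: [0.4, 0.5, -2.7]
gripper_width: 0.0286
```

```bash
python3 -m crank '[{"dp":[0,0,6],"spin":0,"fingers":-1},{"dp":[0,0,12],"spin":0,"fingers":-1},{"dp":[0,0,18],"spin":0,"fingers":-1},{"dp":[0,0,22],"spin":0,"fingers":-1},{"dp":[0,0,24],"spin":0,"fingers":-1},{"dp":[0,0,24],"spin":0,"fingers":-1}]' 40
```

```text
t: 13.08
position: [0.5929, 0.1634, 0.0622]
ee_rot: [0.664, 0.748, 0.002, 0.001]
wrist_force: [-2.6, -0.8, 2.4]
gripper_width: 0.0289
```

```bash
python3 -m crank '[{"dp":[0,0,0],"spin":0,"fingers":0.2},{"dp":[0,0,0],"spin":0,"fingers":0.2},{"dp":[0,0,0],"spin":0,"fingers":0.2},{"dp":[0,0,-30],"spin":0,"fingers":0.2},{"dp":[0,0,-85],"spin":0,"fingers":0.2},{"dp":[0,0,-125],"spin":0,"fingers":0.2},{"dp":[0,0,-125],"spin":0,"fingers":0.2}]' 60
python3 - <<'E'
from fit import *
D={c:snap(c) for c in('top','side')}
im=cv2.imread('pics/b.png'); a=im[225:270,295:375]; cv2.imwrite('pics/bar.png',cv2.resize(a,(800,450),interpolation=cv2.INTER_CUBIC))
a=D['side']['image'][150:300,225:335]; cv2.imwrite('pics/i.png',cv2.resize(a,(440,600),interpolation=2)[:,:,::-1])
m=mask('socket_medium','side',(248,255))
if m is not None: print('med',m.sum(),fit([(D['side'],m)],lambda p:cyl(p,.015,.1,.005),[.592,.164],[.005,.005]))
E
```

```text
t: 13.95
position: [0.5941, 0.1635, 0.1903]
ee_rot: [0.664, 0.748, 0.004, 0.002]
wrist_force: [0.2, 0.7, 0.2]
gripper_width: 0.0513
```

View pics/bar.png

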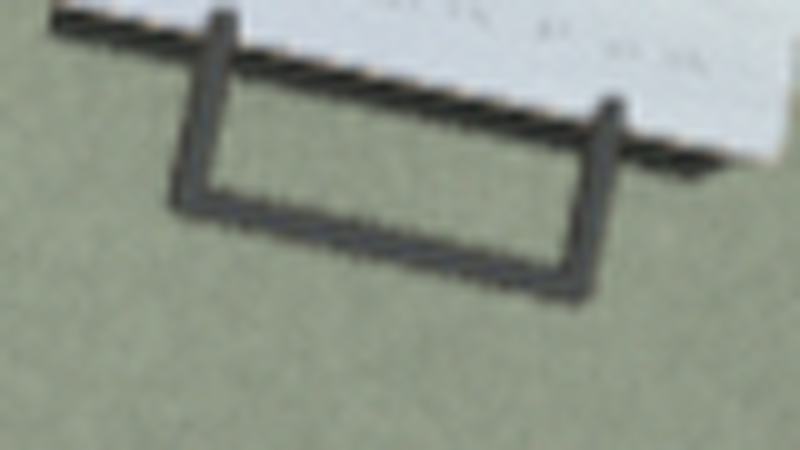

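View pics/i.png

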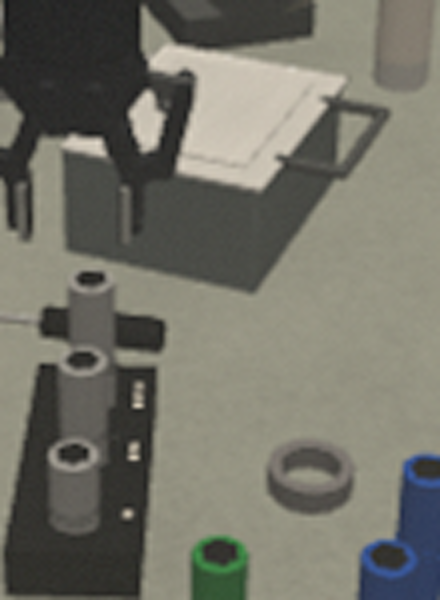

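Both sockets stand in pockets 1 and 2. In top, the bar runs from (313.6,244.6) to (352.6,253.1). In side it runs from (311,193) to (322,178).

Run:
```python
from h import *
D={c:np.load(f'pics/{c}.npz') for c in('top','side')}
for c,a,b in(('top',(313.6,244.6),(352.6,253.1)),('side',(311,192.5),(321.8,178))):
    A,B=atz(D[c],a,.094),atz(D[c],b,.094); v=A-B; print(c,A,B,'mid',(A+B)/2,'len',np.linalg.norm(v),'yaw',np.arctan2(-v[0],v[1]))
st(); print(rel([.4435,-.180,.19]))
```

```text
top [ 0.45330811 -0.12520178  0.094     ] [ 0.42870702 -0.23219296  0.094     ] mid [ 0.44100757 -0.17869737  0.094     ] len 0.10978308794453548 yaw -0.22600734819175072
side [ 0.45306787 -0.12347083  0.094     ] [ 0.42648049 -0.22640807  0.094     ] mid [ 0.43977418 -0.17493945  0.094     ] len 0.10631539306009144 yaw -0.2527631765027142
t 14.1 pos [0.5921 0.1632 0.1865] R [[-0.119, 0.993, 0.003], [0.993, 0.119, 0.002], [0.002, 0.003, -1.0]] F [ 0.6 -0.  -0.1] w 0.0511
[-323.  -188.5   -4.6]
```

```bash
python3 -m crank '[{"dp":[-320,-189,0],"spin":0.35,"fingers":-0.1},{"dp":[-320,-189,0],"spin":0.35,"fingers":-0.1},{"dp":[-320,-189,0],"spin":0.35,"fingers":-0.1},{"dp":[-320,-189,0],"spin":0.35,"fingers":-0.1},{"dp":[-320,-189,0],"spin":0.35,"fingers":-0.1},{"dp":[-320,-189,0],"spin":0.35,"fingers":-0.1},{"dp":[-320,-189,0],"spin":0.35,"fingers":-0.1},{"dp":[-320,-189,0],"spin":0.35,"fingers":-0.1}]' 40
python3 -c "
from h import *
s=st();print(s['q'],rel([.442,-.177,.073]));d=snap('side');cv2.imwrite('pics/j.png',cv2.resize(d['image'][110:230,240:360],(600,600),interpolation=2)[:,:,::-1])"
```

```text
t: 15.1
position: [0.4424, -0.1768, 0.1848]
ee_rot: [0.784, 0.621, 0.001, -0.0]
wrist_force: [-0.2, 0.5, -0.2]
gripper_width: 0.0385
t 15.1 pos [ 0.4424 -0.1768  0.1848] R [[0.229, 0.973, 0.002], [0.973, -0.229, 0.002], [0.002, 0.001, -1.0]] F [-0.2  0.5 -0.2] w 0.0385
[-0.48109733  0.19341939  0.82753114  2.12344579 -0.18562357  0.89398717
  0.22321635] [ -0.6  -0.4 111.8]
```

View pics/j.png

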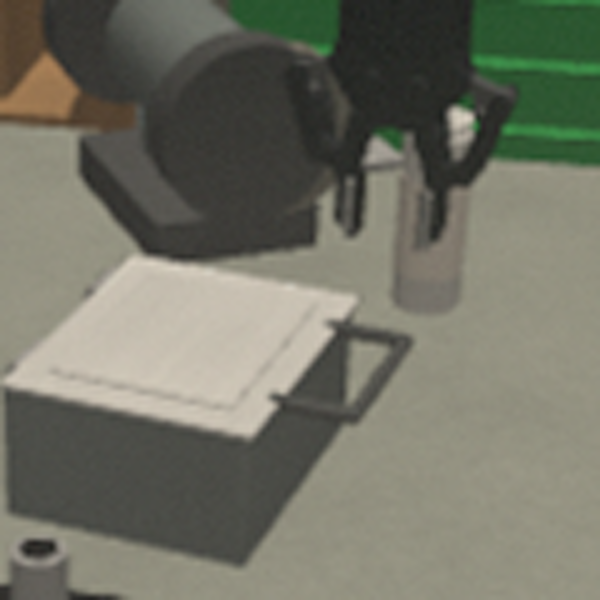

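The fingers straddle the bar's line, with the tips at (310,156) and (327,157) above the bar at about (316,185). I'll lower and grip.

```bash
python3 -m crank '[{"dp":[0,0,40],"spin":0,"fingers":-0.1},{"dp":[0,0,75],"spin":0,"fingers":-0.1},{"dp":[0,0,95],"spin":0,"fingers":-0.1},{"dp":[0,0,112],"spin":0,"fingers":-0.1},{"dp":[0,0,112],"spin":0,"fingers":-0.1},{"dp":[0,0,112],"spin":0,"fingers":-1},{"dp":[0,0,112],"spin":0,"fingers":-1},{"dp":[0,0,112],"spin":0,"fingers":-1}]' 40
python3 -m crank '[{"dp":[0,0,0],"spin":0,"fingers":-1},{"dp":[0,0,0],"spin":0,"fingers":-1}]' 30
```

```text
t: 16.15
position: [0.4417, -0.1756, 0.0731]
ee_rot: [0.783, 0.621, 0.001, -0.001]
wrist_force: [-8.9, 1.8, 3.1]
gripper_width: 0.0085
t: 16.4
position: [0.4417, -0.1755, 0.0735]
ee_rot: [0.783, 0.621, 0.001, -0.001]
wrist_force: [-2.8, -1.0, 0.9]
gripper_width: 0.0086
```

```bash
python3 -m crank '[{"dp":[0,0.5,-11],"spin":0,"fingers":-1},{"dp":[0,1.6,-22],"spin":0,"fingers":-1},{"dp":[0,3,-33],"spin":0,"fingers":-1},{"dp":[0,5.4,-43.6],"spin":0,"fingers":-1},{"dp":[0,8.2,-54],"spin":0,"fingers":-1},{"dp":[0,11.5,-64.7],"spin":0,"fingers":-1},{"dp":[0,15.4,-75],"spin":0,"fingers":-1},{"dp":[0,19.8,-85],"spin":0,"fingers":-1}]' 30
python3 -c "
from h import *
st();print(rel([.4417+.973*.0781,-.1755-.229*.0781,.0735+.1594]))"
```

```text
t: 17.4
position: [0.46, -0.18, 0.1589]
ee_rot: [0.783, 0.621, 0.001, -0.002]
wrist_force: [-6.6, 2.7, -1.1]
gripper_width: 0.0085
t 17.4 pos [ 0.46   -0.18    0.1589] R [[0.228, 0.974, -0.002], [0.974, -0.228, 0.005], [0.004, -0.003, -1.0]] F [-6.6  2.7 -1.1] w 0.0085
[  0.4  59.1 -74.1]
```

```bash
python3 -m crank '[{"dp":[0,5.4,-10],"spin":0,"fingers":-1},{"dp":[0,11,-19.4],"spin":0,"fingers":-1},{"dp":[0,17,-29],"spin":0,"fingers":-1},{"dp":[0,23.5,-37.6],"spin":0,"fingers":-1},{"dp":[0,30,-46],"spin":0,"fingers":-1},{"dp":[0,37.5,-54.5],"spin":0,"fingers":-1},{"dp":[0,48,-65],"spin":0,"fingers":-1},{"dp":[0,59,-74],"spin":0,"fingers":-1}]' 30
python3 -m crank '[{"dp":[0,0,0],"spin":0,"fingers":-1},{"dp":[0,0,0],"spin":0,"fingers":-1},{"dp":[0,0,0],"spin":0,"fingers":-1},{"dp":[0,0,0],"spin":0,"fingers":-1}]'
python3 - <<'E'
from h import *
s=st();d=snap('side');t=snap('top')
print([(x['xy'],round(x['confidence'],2),c) for c in('side','top') for x in ctrl.spot_point('lid_bar',c)])
dz=s['position'][2]-.0735;print('lid deg',np.degrees(np.arcsin(dz/.21+.0192))-1.1)
# expected bar pixels for 43/50/57 deg
u=np.array([.973,-.229]);H=np.array([.4417,-.1755])+u*.21
for a in(43,50,57):
    r=np.radians(a+1.1);P=[*(H-u*.21*np.cos(r)),.09+.21*np.sin(r)];print(a,proj(d,P),proj(t,P))
a=np.hstack([cv2.resize(d['image'][90:240,220:370],(400,400),interpolation=2),cv2.resize(t['image'][140:290,230:380],(400,400),interpolation=2)]);cv2.imwrite('pics/k.png',a[:,:,::-1])
E
```

```text
t: 18.4
position: [0.5149, -0.1933, 0.2338]
ee_rot: [0.784, 0.621, -0.0, -0.005]
wrist_force: [-33.3, 10.2, 36.9]
gripper_width: 0.0084
t: 18.9
position: [0.5146, -0.1932, 0.2341]
ee_rot: [0.784, 0.621, -0.0, -0.006]
wrist_force: [-6.4, 2.6, 3.0]
gripper_width: 0.0087
t 18.9 pos [ 0.5146 -0.1932  0.2341] R [[0.229, 0.973, -0.008], [0.974, -0.229, 0.008], [0.006, -0.009, -1.0]] F [-6.4  2.6  3. ] w 0.0087
[([294.5, 132.3], 0.62, 'side'), ([213.2, 203.6], 0.49, 'top'), ([220.9, 250.1], 0.27, 'top')]
lid deg 50.50756975918097
43 [299.97112713 138.39806755] [344.92968947 219.59622453]
50 [294.16825672 131.86469121] [347.67406582 210.79525877]
57 [287.68123846 125.99496453] [350.45539669 201.1536756 ]
```

View pics/k.png

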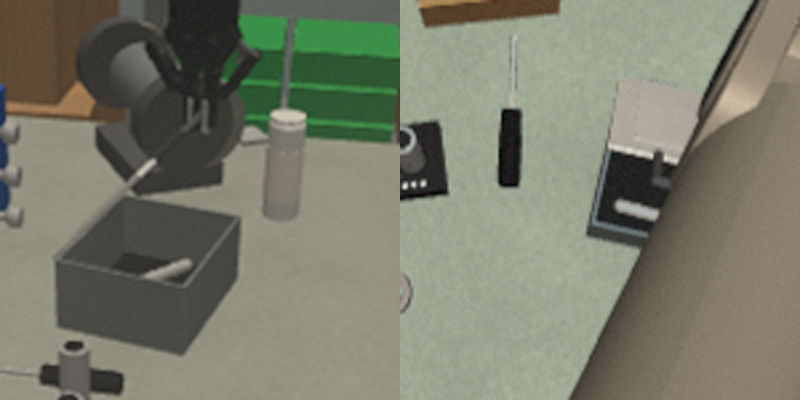

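The lid is open, and its bar shows at (294.5,132.3) in side. The prediction for 50° is (294.2,131.9). The arm is at rest and holding, so I'll hand in.

```bash
python3 -c "
from h import *
print(ctrl.hand_in());st()"
```

```text
the job is handed in; nothing more can be done
None
the job is handed in; nothing more can be done
```

The short socket is in pocket 1 and the medium (plain steel) socket is in pocket 2, both let go. The gripper is still holding the lid bar, and I handed the job in at about t = 19 s.

- **Lid:** the arm height gives about 50.5°. In the side view the network found the bar within about 1 px of where 50° puts it. The wrist force peaked near 50 N as the lift ended and settled to about 8 N while holding.
- **Sockets:** both went down without jamming, and the gripper heights put each foot on its pocket floor. The pictures after release show both upright in their pockets.
- **Bystanders:** those in the last pictures look unmoved, but I did not measure any of them again.

**Checks that failed or disagreed:**
- After release, the network fit for the short socket was poor. It put the socket about 27 mm from the pocket, and the picture contradicted it.
- After release, the network found no mask for the medium socket, so its placement rests on the gripper reading and the picture.
- In the last top view the arm hid the bar, and both points the network gave for it were false.
- The arm overshot by about 60 mm at safe height while going to the medium socket. It touched nothing.

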